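# Close a junction box and pump the bar clamp until it grips it

## Robot

A 6-joint arm with a two-finger parallel gripper is mounted at the origin on the work surface. World frame = base frame: x ahead of the robot, y to its left, z up, the work surface at z = 0. Lengths are in m, angles in rad, forces in N, time in s.
With the tool pointing down it reaches from about 0.25 to 0.725 m from the base axis. Payload 4 kg.
Tool frame: the origin (TCP) lies between the finger pads; the fingertips stand 14 mm ahead of it and the grasp point (between the pads) lies 5 mm behind it; z points along the fingers, x is the direction in which the jaws open and shut, and the axes are right-handed (so a half turn about z gives the same grasp; the last joint's range is limited). The gripper opens to 85 mm and grips with 20 to 120 N. Pads are 22 mm wide; open, the fingers measure 114 mm over their backs; the gripper's body (76 mm by 85 mm) begins 54 mm behind the grasp point. The pads swing forward as they close: fully open they stand 13 mm farther back than shut.
Start: joints at [-1.21, 0.241, 0.005, 1.335, 0, 1.571], TCP at [0.177, -0.468, 0.245] pointing down, gripper open.
Joint ranges: [-2.72, 2.72], [-1.05, 1.87], [-1.09, 1.28], [-1.99, 2.15], [-1.42, 1.44], [-3.14, 3.14]. Speed limits (rad/s): [2.79, 2.79, 3.14, 3.14, 3.14, 3.14].

## Interface

Orientations are given as a 3x3 rotation matrix whose columns are the frame's x, y, z axes.
In Python, from cell import monitor, vision, job gives the robot as it stands.
- The arm moves only by the tool step_arm, never from a script. Its argument "increments" is a list of rows, each a list of 2 entries, a list of its own where there are three numbers: the shift along the tool's x, y, z in cm, then the turn, a rotation vector about the tool's x, y, z in degrees. A call has exactly 5 rows; each row shifts and turns the commanded pose from where the row before left it, along the tool's axes as they then stand; what a row does not reach is not made up. A row lasts 1/12 s, in which the tool goes at most 41.7 mm and 7.16 degrees, less where a joint would pass 70% of its speed; a pose out of reach is approached as far as the arm can. A call is refused whole if a number of a shift passes 4.17 or a number of a turn 7.16, either way. A call with a gripper value outside its range is refused whole. "gripper" is the opening, from 0 (shut) to 1 (fully open), set as the call begins (left out, the last holds). The fingers move at their own pace and stop on an object; the grip force is fixed at half the most. Time passes only in rows, so rows that do not move let the fingers close, or fill a call up. It gives the time, the measured TCP pose, the force and the opening at its end, in the units of the state.
- monitor.state(): the state, without advancing time (a new reading comes with each control period).
- vision.capture(name): name is "scene" or "top" or "wrist"; returns a dict with "img" (384x512x3 uint8, blue, green, red), "intrinsics" (3x3 intrinsics, pixels), "k1" (the pictures are not rectified: a ray, as slopes to the right and down, at radius r is drawn at 1 + k1 r^2 times it, then the intrinsics apply), "R" (3x3) and "t" (3): a world point X has camera coordinates R X + t; the wrist camera has in their place "mount" (4x4, takes a point from camera to tool coordinates, whose origin is the TCP and whose axes are the tool frame's). Camera axes: x right, y down, z forward; pixel columns grow to the right and rows downward; lengths in m; the calibration is good to about 2 mm. A picture is of the moment at which its call begins: read the wrist's pose just before it. There is no depth.
- job.finish_job(): hands the job in, once; it reports no verdict.
The state is a dict: "time_s": time; "q": joint angles; "dq": joint speeds; "joint_efforts": joint torques, N m; "ee_pos": TCP position; "tcp_rot": TCP orientation; "wrist_force": force on the tool from outside, world axes, zero at the start; "wrist_torque": the same for the moment, N m; "width": finger opening in m.
Only numpy, scipy, OpenCV 4.12 (cv2) and the standard library are available. Lean on these libraries where they do the work, as an engineer would, in place of code of your own. Each camera call takes 0.05 s, during which the arm holds its last target.

## Task

Press the white lid of the grey junction box down until it is fully home. Then pump the trigger of the bench clamp, squeezing it towards the fixed handle and letting it spring back as often as needed, until the sprung pad grips the box firmly against the end stop without being squashed near the end of its travel (crushing the box), and finish while holding the trigger squeezed, with the robot clear of the box. Work the clamp only by its trigger, never by pushing the bar or the jaw, and leave the small parts lying around it where they are.

Things in the scene. Friction and masses are not known exactly. Their poses are not given: they have to be found in the camera images.
- clamp: Bench bar clamp screwed down: plywood base 360 x 110 x 15 mm. Origin on the table surface; z up; its x axis is the closing direction of the jaw, from the handle end (-x) to the end stop (+x). The base spans x -165 to +195 mm and y -55 to +55 mm. Grey housing at x -125 to -30, y -23 to +23, up to z 97 mm. A black fixed handle (20 mm in x, 26 mm in y) stands on it at x -105, z 97 to 175 mm; the trigger stands in front of it (+x side).
- trigger_blade: Black upright trigger blade 24 mm wide (clamp y), 12 mm thick (clamp x), hinged about the clamp's y axis at clamp x -60, z 85 mm (the origin of this body), its top about 80 mm above the hinge. At rest it leans 0.20 rad forward (towards +x); above z 100 mm it is free on its front face and both sides, and no part in front of it is higher than 100 mm.
- trigger_front (a point): Point in the middle of the trigger blade's front (+x) face, 55 mm from the hinge, about 138 mm above the table: push here towards the fixed handle (clamp -x).
- trigger (a joint): Trigger angle, rad: 0 at rest, 0.40 fully squeezed (22 mm at trigger_front, towards clamp -x). Springs back by itself (3 to 5 N at trigger_front); squeezing takes 8 to 13 N more while the bar moves. On the squeeze a pawl drives the bar 26 mm per rad after up to 0.17 rad of lost motion. A full squeeze from full release gives 4.5 to 9 mm; a part squeeze gives less and may be carried on.
- rod (a joint): Travel of the push bar with the jaw plate towards the end stop, m; grows as the trigger is pumped, at most 0.05. Friction (15 N) holds the bar when the trigger goes back; the pawl then drops behind the next saw tooth (pitch 4.5 mm of bar, 0.17 rad of trigger). The trigger cannot wind it back.
- push_bar: Steel push bar, 20 x 12 mm, centre 40 mm above the table, with the 60 x 44 mm dark jaw plate at its +x end; it carries the pad. Not to be pushed by hand.
- pad_face: Rubber pad, 60 mm wide, 40 mm high, 8 mm thick, on a spring in front of the jaw plate: the part that meets the box.
- pad (a joint): How far the pad has been pushed back on its spring towards the jaw plate, m: 0 free (about 14 mm of gap between pad and plate), 1.2 N per mm, end of travel 0.013. A firm grip is 0.0025 to 0.0105 (3 to 12 N); beyond 0.0105 the box counts as crushed. Sliding the loose box on the base takes about 1 to 2.5 N.
- pad_front (a point): Centre of the pad's front face (towards the box), 40 mm above the table.
- stop_face (a point): Centre of the face of the fixed steel end stop that the box is gripped against, at clamp x +160 mm. The stop is 80 mm wide and 65 mm high.
- end_stop: Fixed dark steel end stop of the clamp (origin and axes as the clamp's): 18 mm thick, 80 mm wide, top 65 mm above the table.
- junction_box: Grey plastic junction box, 90 mm (x) x 80 mm (y) x 50 mm high without lid, 0.25 kg, standing loose on the 15 mm base between pad and end stop. Origin at the centre of its underside.
- box_centre (a point): Centre of the grey box, 25 mm above its underside.
- lid_top (a point): Centre of the top of the white lid (86 x 78 mm, same axes as the box). Seated, it is 76 mm above the table; it starts 4.5 to 6.5 mm higher.
- lid (a joint): How far the lid has been pressed in, m: 0 highest, 0.0065 fully home (against a stop). It moves at about 8 N and stays where it is pressed to; home counts from 0.005.
- gland_large: Black cable gland standing on the table beside the clamp, 45 mm wide, 58 mm high. Leave alone.
- gland_medium: Black cable gland, 36 mm wide, 46 mm high, standing on the table beside the clamp. Leave alone.
- gland_small: Black cable gland, 27 mm wide, 35 mm high, standing on the table beside the clamp. Leave alone.
- tape_roll: Grey roll of tape, 80 mm across, 22 mm high, lying beside the clamp. Leave alone.
- locknut: Black plastic ring nut, 48 mm across, 10 mm high, lying beside the clamp. Leave alone.
- screwdriver: Screwdriver with black handle, 180 mm long, lying beside the clamp. Leave alone.
Not all that is in view belongs to the job. What is shaped like the junction_box but brown or turquoise is not meant.

How it is judged:
By the outcome, as a careful person would: the job done as asked, in the order asked, and still so for the second after the job is handed in, while the arm keeps its last pose, push and grip.
It also fails if it takes over 64 s, if anything falls off the work surface, if the arm or the gripper's body presses on something with over 40 N, if the wrist force passes 120 N, or if a joint passes its speed limit or range.

## Working session

There is one attempt and no reset: what is moved stays moved. The work goes in short steps, Python scripts to look and compute and a tool call to move; the robot and the scene stay as the last step left them, time stands still between calls to the robot, and variables do not carry over. Pictures are saved under pics/ and viewed, and the job is handed in when it is done.

Besides the shell and the picture viewer there is one more tool, called as name(argument=value, ...) on one line, values as JSON. step_arm: Moves the arm, as the interface text tells. Its arguments: {"type":"object","properties":{"increments":{"type":"array"},"gripper":{"type":"number"}},"required":["increments"]}

```bash
mkdir -p pics; ls; python3 - <<'E'
from cell import monitor, vision, job
import cv2,numpy as np
s=monitor.state(); print({k:np.round(v,3).tolist() for k,v in s.items()})
for n in ("scene","top"):
    c=vision.capture(n); cv2.imwrite(f"pics/{n}0.png",c["img"])
    print(n,c["intrinsics"],c["k1"],c["R"],c["t"])
E
```

```text
pics
{'time_s': 0.0, 'q': [-1.21, 0.241, 0.004, 1.335, -0.0, 1.571], 'dq': [0.001, 0.0, 0.0, -0.001, -0.001, -0.002], 'joint_efforts': [0.0, -37.232, 25.241, 0.017, -0.0, -0.0], 'ee_pos': [0.176, -0.467, 0.244], 'tcp_rot': [[0.353, -0.936, -0.001], [-0.936, -0.353, 0.002], [-0.002, 0.0, -1.0]], 'wrist_force': [0.157, 0.202, -0.06], 'wrist_torque': [0.01, 0.006, 0.041], 'width': 0.085}
scene [[447.53468482   0.         254.68175175]
 [  0.         447.53468482 195.34075205]
 [  0.           0.           1.        ]] -0.003910175894349205 [[ 0.30197986  0.95322264  0.01321935]
 [ 0.68316669 -0.20671332 -0.7003948 ]
 [-0.66489957  0.22053615 -0.71363322]] [-0.21150609 -0.29029749  1.19785627]
top [[403.41166393   0.         264.49317897]
 [  0.         403.41166393 195.06616507]
 [  0.           0.           1.        ]] 0.014882944421010265 [[ 0.01261879 -0.99991577  0.00303478]
 [-0.99548823 -0.01284824 -0.09401118]
 [ 0.09404225 -0.00183478 -0.99556652]] [0.02747029 0.57874875 0.86311744]
```

View pics/scene0.png

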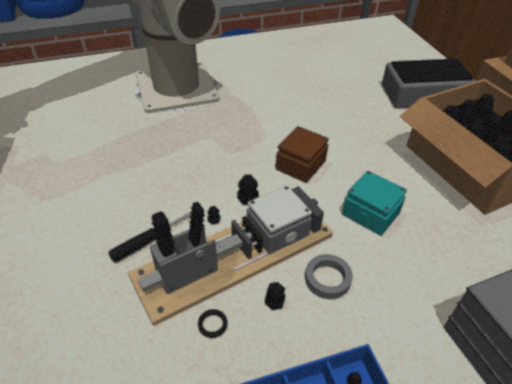

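View pics/top0.png

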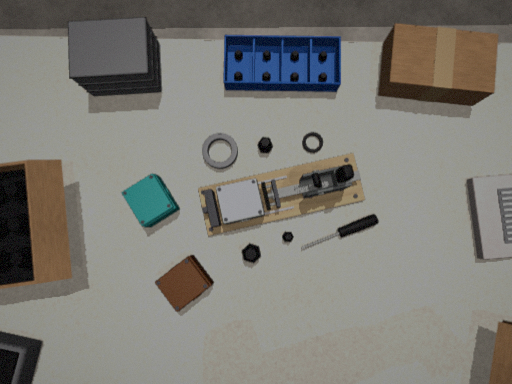

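The scene view shows the clamp with its handle end at left (about 170,255) and the box with white lid at (280,212). In the top view the lid is at about (240,201), the stop at (210,210) and the trigger/handle at (318,180)/(344,173). Next I'll measure them.

```bash
cat > h.py <<'E'
import cv2,numpy as np
from cell import monitor, vision, job
def ray(c,u,v):
    K=c["intrinsics"];k1=c["k1"]
    d=cv2.undistortPoints(np.array([[[u,v]]],float),K,np.array([k1,0,0,0,0.]))[0,0]
    R=np.array(c["R"]);t=np.array(c["t"]).ravel()
    return -R.T@t, R.T@np.array([d[0],d[1],1.])
def on(c,u,v,z):
    o,d=ray(c,u,v); return o+d*(z-o[2])/d[2]
def proj(c,X):
    R=np.array(c["R"]);t=np.array(c["t"]).ravel()
    p=cv2.projectPoints(np.array([X],float),cv2.Rodrigues(R)[0],t,c["intrinsics"],np.array([c["k1"],0,0,0,0.]))[0]
    return p[0,0]
def wristcam(c,s):
    T=np.eye(4);T[:3,:3]=s["tcp_rot"];T[:3,3]=s["ee_pos"]
    W=np.linalg.inv(T@np.array(c["mount"])); c["R"]=W[:3,:3];c["t"]=W[:3,3]; return c
E
python3 - <<'E'
from h import *
c=vision.capture("top");im=c["img"]
crop=im[140:250,185:380];cv2.imwrite("pics/topz.png",cv2.resize(crop,None,fx=4,fy=4,interpolation=cv2.INTER_CUBIC))
hsv=cv2.cvtColor(im,cv2.COLOR_BGR2HSV)
roi=np.zeros(im.shape[:2],np.uint8);roi[145:245,190:372]=1
print(hsv[225,275],hsv[200,240],hsv[230,230],hsv[300,100])
wood=((hsv[...,0]>8)&(hsv[...,0]<25)&(hsv[...,1]>85)&(roi>0)).astype(np.uint8)
pts=np.argwhere(wood)[:,::-1].astype(np.float32)
n,l,st,_=cv2.connectedComponentsWithStats(wood); print(st)
keep=np.isin(l,[i for i in range(1,n) if st[i,4]>30])
pts=np.argwhere(keep)[:,::-1].astype(np.float32)
b=cv2.boxPoints(cv2.minAreaRect(pts)); print(b)
P=np.array([on(c,u,v,.015) for u,v in b]);print(P.round(4))
for i in range(4): print(np.linalg.norm(P[i]-P[i-1]))
print(P.mean(0))
# lid
lid=((hsv[...,1]<40)&(hsv[...,2]>150)).astype(np.uint8); r2=np.zeros_like(lid); r2[175:228,212:270]=1
n,l,st,ce=cv2.connectedComponentsWithStats(lid*r2,connectivity=4);print(st,ce)
E
```

```text
[ 42   8 155] [114   8 158] [16 79 97] [ 30  14 151]
[[     0      0    512    384 194392]
 [   266    147      1      1      1]
 [   270    147      1      1      1]
 [   260    148      1      1      1]
 [   269    149      1      1      1]
 [   263    150      1      1      1]
 [   268    151      1      1      1]
 [   345    155      5      3      7]
 [   351    155      2      2      2]
 [   276    156     69     31    561]
 [   349    158      5      4     12]
 [   346    162      2      3      5]
 [   350    164      1      1      1]
 [   351    165      6      6     17]
 [   342    169      1      1      1]
 [   280    170      1      1      1]
 [   269    173      2      1      2]
 [   274    172      4      4      8]
 [   341    173      1      1      1]
 [   257    174     12      7     31]
 [   270    175      3      3      6]
 [   278    175      2      1      2]
 [   199    177     98     58    535]
 [   251    177      2      1      2]
 [   254    176      2      2      3]
 [   319    177      1      1      1]
 [   337    176      1      1      1]
 [   338    178      
[... 1932 characters left out ...]
 [   212    175     37      9    175]
 [   252    175      1      1      1]
 [   255    179      1      2      2]
 [   266    179      4      2      5]
 [   217    180     45     41   1339]
 [   264    180      1      1      1]
 [   259    181      2      2      3]
 [   265    181      1      1      1]
 [   262    210      1      4      4]
 [   261    224      9      4     28]] [[255.63750647 191.4490205 ]
 [224.53142857 177.50857143]
 [252.         175.        ]
 [255.         179.5       ]
 [267.8        179.8       ]
 [239.22180732 200.08887229]
 [264.         180.        ]
 [259.66666667 181.66666667]
 [265.         181.        ]
 [262.         211.5       ]
 [265.57142857 225.85714286]]
```

View pics/topz.png

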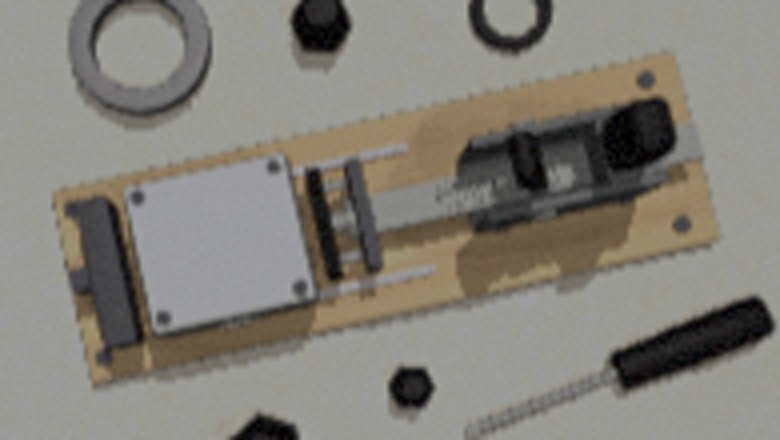

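```bash
python3 - <<'E'
from h import *
c=vision.capture("top")
ex=np.array([-.233,.972,0]);ex/=np.linalg.norm(ex);ey=np.array([-ex[1],ex[0],0])
cen=np.array([.5825,-.002,0]);O=cen-.015*ex
print("O",O)
def z(u,v):return u/4-.375+185,v/4-.375+140
def rep(n,u,v,h):
    p=on(c,*z(u,v),h); q=p-O; print(n,p.round(4),"clamp",(q@ex).round(4),(q@ey).round(4))
for u,v in((125,187),(281,156),(316,296),(158,335),(220,243)): rep("lid",u,v,.081)
rep("stopface a",106,198,.065);rep("stopface b",138,343,.065)
rep("padfront a",306,170,.06);rep("padfront b",330,277,.06)
rep("jawfront a",346,162,.062);rep("jawfront b",370,270,.062)
rep("trig top",525,150,.163);rep("handle top",640,125,.175)
X=O+ex*(-.043)+[0,0,.138];print("trigfront",X,"top px",proj(c,X))
s=vision.capture("scene");print("scene px",proj(s,X),"lid",proj(s,on(c,*z(220,243),.081)))
cv2.imwrite("pics/sz.png",cv2.resize(s["img"][170:330,110:350],None,fx=3.3,fy=3.3,interpolation=cv2.INTER_CUBIC))
w=vision.capture("wrist");print(w["mount"],w["intrinsics"])
E
```

```text
O [ 0.58599662 -0.01658676  0.        ]
lid [0.5901 0.1361 0.081 ] clamp 0.1475 -0.0396
lid [0.6074 0.0554 0.081 ] clamp 0.065 -0.0376
lid [0.5348 0.0363 0.081 ] clamp 0.0633 0.0375
lid [0.5137 0.1173 0.081 ] clamp 0.1471 0.0391
lid [0.5616 0.0863 0.081 ] clamp 0.1057 -0.0002
stopface a [0.5859 0.1479 0.065 ] clamp 0.16 -0.0383
stopface b [0.5097 0.1292 0.065 ] clamp 0.1596 0.0402
padfront a [0.6029 0.0424 0.06  ] clamp 0.0535 -0.0302
padfront b [0.5459 0.029  0.06  ] clamp 0.0536 0.0283
jawfront a [0.6072 0.0212 0.062 ] clamp 0.0318 -0.0294
jawfront b [0.5498 0.0079 0.062 ] clamp 0.0322 0.0295
trig top [ 0.6006 -0.0609  0.163 ] clamp -0.0465 -0.0039
handle top [ 0.6112 -0.1125  0.175 ] clamp -0.0992 -0.0022
trigfront [ 0.59602027 -0.05840215  0.138     ] top px [312.903925   181.23272529]
scene px [199.33325698 216.28413278] lid [278.26243618 206.03728205]
[[ 9.99999791e-01  3.48853938e-04  5.45027829e-04 -7.05127061e-04]
 [-5.06768435e-04  9.45941277e-01  3.24337546e-01 -8.27828924e-02]
 [-4.02417890e-04 -3.24337755e-01  9.45941256e-01 -1.30144290e-01]
 [ 0.00000000e+00  0.00000000e+00  0.00000000e+00  1.00000000e+00]] [[276.50315548   0.         251.30194538]
 [  0.         276.50315548 193.38236696]
 [  0.           0.           1.        ]]
```

View pics/sz.png

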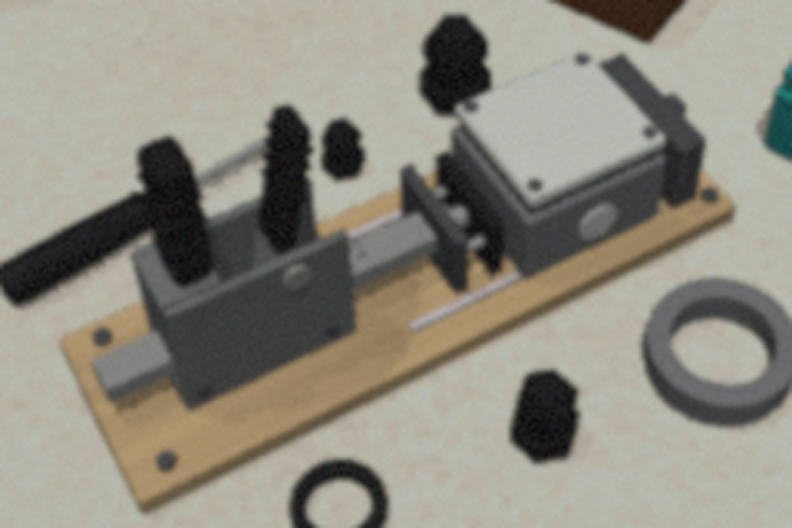

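The clamp-frame cross-checks agree: the stop face comes out at x 0.160 and the jaw front at 0.032. The pad front is at 0.0535, the box spans about 0.061 to 0.151, and the lid is 86 x 78. Next I'll plan the move above the lid.

```bash
cat >> h.py <<'E'
from scipy.spatial.transform import Rotation as Ro
def plan(target,yaw,n):
    s=monitor.state();R=np.array(s["tcp_rot"]);p=np.array(s["ee_pos"])
    x=np.array([np.cos(np.radians(yaw)),np.sin(np.radians(yaw)),0]);z=np.array([0,0,-1.]);Rt=np.c_[x,np.cross(z,x),z]
    rv=Ro.from_matrix(R.T@Rt).as_rotvec(degrees=True)/n
    d=(np.array(target)-p)/n
    for i in range(n):
        Ri=R@Ro.from_rotvec(rv*i,degrees=True).as_matrix()
        print((Ri.T@d*100).round(2).tolist(),rv.round(2).tolist())
E
python3 - <<'E'
from h import *
plan([.5616,.0863,.244],13.5,20)
E
```

```text
[-1.91, -2.78, 0.01] [-0.0, 0.0, -4.14]
[-1.71, -2.91, 0.01] [-0.0, 0.0, -4.14]
[-1.49, -3.03, 0.01] [-0.0, 0.0, -4.14]
[-1.27, -3.13, 0.01] [-0.0, 0.0, -4.14]
[-1.04, -3.21, 0.01] [-0.0, 0.0, -4.14]
[-0.81, -3.28, 0.01] [-0.0, 0.0, -4.14]
[-0.57, -3.33, 0.01] [-0.0, 0.0, -4.14]
[-0.32, -3.36, 0.01] [-0.0, 0.0, -4.14]
[-0.08, -3.37, 0.01] [-0.0, 0.0, -4.14]
[0.16, -3.37, 0.01] [-0.0, 0.0, -4.14]
[0.41, -3.35, 0.01] [-0.0, 0.0, -4.14]
[0.65, -3.31, 0.01] [-0.0, 0.0, -4.14]
[0.88, -3.26, 0.01] [-0.0, 0.0, -4.14]
[1.12, -3.18, 0.01] [-0.0, 0.0, -4.14]
[1.34, -3.09, 0.01] [-0.0, 0.0, -4.14]
[1.56, -2.99, 0.01] [-0.0, 0.0, -4.14]
[1.77, -2.87, 0.01] [-0.0, 0.0, -4.14]
[1.98, -2.73, 0.01] [-0.0, 0.0, -4.14]
[2.17, -2.58, 0.01] [-0.0, 0.0, -4.14]
[2.35, -2.42, 0.01] [-0.0, 0.0, -4.14]
```

step_arm(increments=[[[-1.9, -2.8, 0], [0, 0, -4.1]], [[-1.7, -2.9, 0], [0, 0, -4.1]], [[-1.5, -3.0, 0], [0, 0, -4.1]], [[-1.3, -3.1, 0], [0, 0, -4.1]], [[-1.0, -3.2, 0], [0, 0, -4.1]]], gripper=0)

```text
time_s: 0.72
ee_pos: [0.2731, -0.3285, 0.2453]
tcp_rot: [[0.66, -0.751, 0.0], [-0.751, -0.66, 0.0], [0.0, -0.0, -1.0]]
wrist_force: [1.2, 0.3, 0.5]
width: 0.0258
```

step_arm(increments=[[[-0.8, -3.3, 0], [0, 0, -4.1]], [[-0.6, -3.3, 0], [0, 0, -4.1]], [[-0.3, -3.4, 0], [0, 0, -4.1]], [[-0.1, -3.4, 0], [0, 0, -4.1]], [[0.2, -3.4, 0], [0, 0, -4.1]]])

```text
time_s: 1.13
ee_pos: [0.371, -0.1897, 0.2455]
tcp_rot: [[0.882, -0.472, 0.0], [-0.472, -0.882, -0.0], [0.001, 0.0, -1.0]]
wrist_force: [1.2, -0.4, -0.3]
width: -0.0003
```

step_arm(increments=[[[0.4, -3.3, 0], [0, 0, -4.1]], [[0.6, -3.3, 0], [0, 0, -4.1]], [[0.9, -3.3, 0], [0, 0, -4.1]], [[1.1, -3.2, 0], [0, 0, -4.1]], [[1.3, -3.1, 0], [0, 0, -4.1]]])

```text
time_s: 1.55
ee_pos: [0.4677, -0.0515, 0.2454]
tcp_rot: [[0.991, -0.132, 0.0], [-0.132, -0.991, -0.0], [0.0, 0.0, -1.0]]
wrist_force: [1.0, -0.8, -0.5]
width: -0.0002
```

step_arm(increments=[[[1.6, -3.0, 0], [0, 0, -4.1]], [[1.8, -2.9, 0], [0, 0, -4.1]], [[2.0, -2.7, 0], [0, 0, -4.1]], [[2.2, -2.6, 0], [0, 0, -4.1]], [[2.3, -2.4, 0], [0, 0, -4.1]]])

```text
time_s: 1.97
ee_pos: [0.5664, 0.0857, 0.2451]
tcp_rot: [[0.975, 0.223, -0.0], [0.223, -0.975, -0.0], [-0.0, 0.0, -1.0]]
wrist_force: [1.0, 0.1, -0.9]
width: -0.0003
```

```bash
python3 - <<'E'
from h import *
s=monitor.state();print(s["time_s"],s["ee_pos"],s["q"],s["width"]);print(np.round(s["tcp_rot"],3))
w=wristcam(vision.capture("wrist"),s);cv2.imwrite("pics/w1.png",w["img"])
plan([.5616,.0863,.11],13.5,4)
t=np.array(s["ee_pos"])+np.array(s["tcp_rot"])[:,2]*.014;print(proj(w,t),proj(w,[.5616,.0863,.081]))
E
```

```text
1.9667 [0.56638144 0.08571444 0.24514977] [ 1.50242599e-01  3.87072948e-01  2.09004180e-01  1.39274831e+00
 -8.98020215e-05  1.49600302e+00] -0.000270221717616798
[[ 0.975  0.223 -0.   ]
 [ 0.223 -0.975 -0.   ]
 [-0.     0.    -1.   ]]
[-0.23, 0.07, 3.36] [-0.05, -0.05, -0.05]
[-0.23, 0.07, 3.36] [-0.05, -0.05, -0.05]
[-0.22, 0.07, 3.36] [-0.05, -0.05, -0.05]
[-0.22, 0.06, 3.36] [-0.05, -0.05, -0.05]
[252.91412346 248.93382321] [247.98144188 177.52433057]
```

View pics/w1.png

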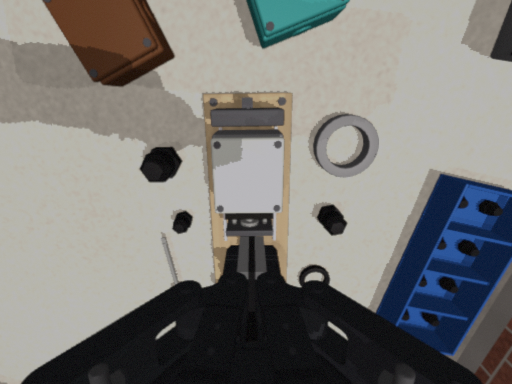

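The wrist view shows the lid centred at about (248,176), where the projection predicted it. The fingertips are at (252,240). Now I'll descend.

step_arm(increments=[[[-0.3, 0.1, 3.4], [0, 0, 0]], [[-0.2, 0, 3.4], [0, 0, 0]], [[0, 0, 3.4], [0, 0, 0]], [[0, 0, 3.0], [0, 0, 0]], [[0, 0, 0.6], [0, 0, 0]]])

```text
time_s: 2.43
ee_pos: [0.5567, 0.0814, 0.1016]
tcp_rot: [[0.976, 0.219, -0.011], [0.219, -0.976, -0.002], [-0.011, -0.001, -1.0]]
wrist_force: [-0.4, -0.3, -0.4]
width: -0.0
```

step_arm(increments=[[[0, 0, 0.3], [0, 0, 0]], [[0, 0, 0.3], [0, 0, 0]], [[0, 0, 0.2], [0, 0, 0]], [[0, 0, 0.2], [0, 0, 0]], [[0, 0, 0.1], [0, 0, 0]]])

```text
time_s: 2.85
ee_pos: [0.5621, 0.0821, 0.0978]
tcp_rot: [[0.976, 0.219, 0.003], [0.219, -0.976, 0.0], [0.003, 0.0, -1.0]]
wrist_force: [0.7, -0.0, 0.4]
width: -0.0002
```

step_arm(increments=[[[0, 0, 0.2], [0, 0, 0]], [[0, 0, 0.2], [0, 0, 0]], [[0, 0, 0.2], [0, 0, 0]], [[0, 0, 0], [0, 0, 0]], [[0, 0, 0], [0, 0, 0]]])

```text
time_s: 3.27
ee_pos: [0.562, 0.0821, 0.0919]
tcp_rot: [[0.976, 0.219, 0.003], [0.219, -0.976, 0.0], [0.003, 0.0, -1.0]]
wrist_force: [-1.0, -0.5, 4.5]
width: 0.0002
```

step_arm(increments=[[[0, 0, 0.1], [0, 0, 0]], [[0, 0, 0.1], [0, 0, 0]], [[0, 0, 0.1], [0, 0, 0]], [[0, 0, 0], [0, 0, 0]], [[0, 0, 0], [0, 0, 0]]])

```text
time_s: 3.68
ee_pos: [0.5621, 0.0821, 0.09]
tcp_rot: [[0.976, 0.219, 0.004], [0.219, -0.976, 0.0], [0.004, 0.0, -1.0]]
wrist_force: [-3.0, -0.6, 12.0]
width: -0.0003
```

step_arm(increments=[[[0, 0, 0.1], [0, 0, 0]], [[0, 0, 0.1], [0, 0, 0]], [[0, 0, 0.1], [0, 0, 0]], [[0, 0, 0], [0, 0, 0]], [[0, 0, 0], [0, 0, 0]]])

```text
time_s: 4.1
ee_pos: [0.5621, 0.0821, 0.0898]
tcp_rot: [[0.976, 0.219, 0.005], [0.219, -0.976, 0.001], [0.005, 0.001, -1.0]]
wrist_force: [-9.3, -2.2, 25.7]
width: 0.0
```

The tip stalled at tip height 76 mm with 26 N pushing up, so the lid is home. I'll lift and move in front of the trigger.

step_arm(increments=[[[0, 0, -2.0], [0, 0, -0.8]], [[0, 0, -4.0], [0, 0, 0]], [[0, 2.5, -0.6], [0, 0, 0]], [[0, 3.0, 0], [0, 0, 0]], [[0, 2.5, 0], [0, 0, 0]]])

```text
time_s: 4.52
ee_pos: [0.581, 0.0034, 0.1523]
tcp_rot: [[0.972, 0.234, 0.004], [0.234, -0.972, -0.0], [0.004, 0.001, -1.0]]
wrist_force: [0.1, 0.2, -0.3]
width: 0.0001
```

step_arm(increments=[[[0, 2.0, 0], [0, 0, 0]], [[0, 1.0, 0], [0, 0, 0]], [[0, 0, 0], [0, 0, 0]], [[0, 0, 0], [0, 0, 0]], [[0, 0, 0], [0, 0, 0]]])

```text
time_s: 4.93
ee_pos: [0.5863, -0.0239, 0.1502]
tcp_rot: [[0.972, 0.234, -0.001], [0.234, -0.972, 0.001], [-0.0, -0.001, -1.0]]
wrist_force: [0.5, -0.1, -0.1]
width: 0.0
```

```bash
cat >> h.py <<'E'
ex=np.array([-.233,.972,0]);ex/=np.linalg.norm(ex);ey=np.array([-ex[1],ex[0],0])
O=np.array([.5825,-.002,0])-.015*ex
def cl(p): q=np.array(p)-O; return np.round([q@ex*1000,q@ey*1000,q[2]*1000],1)
def look(name,crop=None,f=3):
    s=monitor.state();f3=np.array(s["wrist_force"])
    print("t",s["time_s"],"tcp clamp mm",cl(s["ee_pos"]),"F ex",round(f3@ex,1),"ey",round(f3@ey,1),"z",round(f3[2],1))
    w=wristcam(vision.capture("wrist"),s);cv2.imwrite(f"pics/{name}.png",w["img"])
    return s,w
E
python3 - <<'E'
from h import *
s,w=look("w2"); c=vision.capture("top");cv2.imwrite("pics/t2.png",cv2.resize(c["img"][130:260,185:385],None,fx=3,fy=3))
c=vision.capture("scene");cv2.imwrite("pics/s2.png",cv2.resize(c["img"][150:330,110:350],None,fx=3.3,fy=3.3,interpolation=cv2.INTER_CUBIC))
E
```

```text
t 4.9333 tcp clamp mm [ -7.2   1.4 150.2] F ex -0.2 ey -0.4 z -0.1
```

View pics/w2.png

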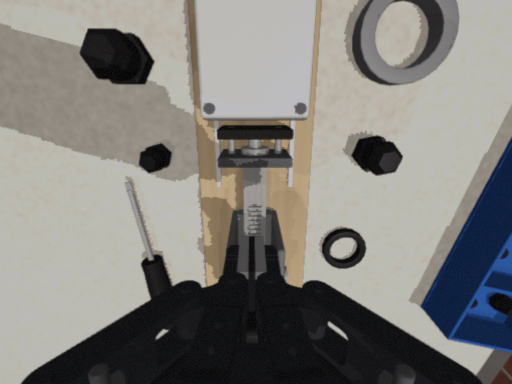

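View pics/t2.png

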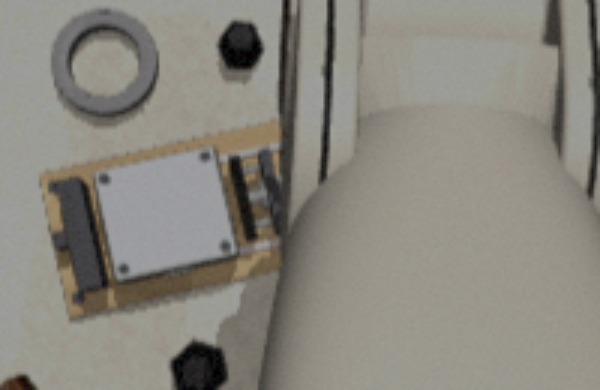

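View pics/s2.png

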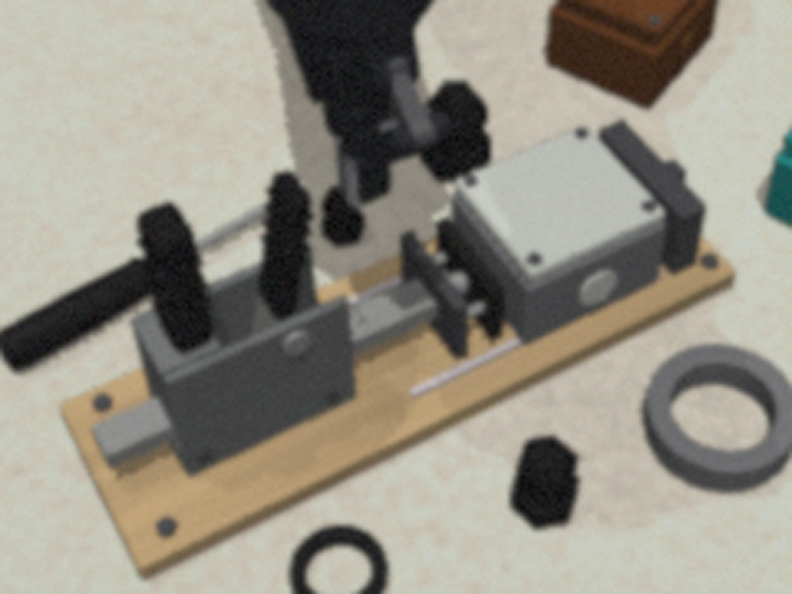

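The wrist view shows the jaw plate at about row 156 and the pad at row 131, which works as a gauge. Now the first squeeze.

step_arm(increments=[[[0.1, 1.0, 0], [0, 0, 0]], [[0, 0.8, 0], [0, 0, 0]], [[0, 0.5, 0], [0, 0, 0]], [[0, 0.5, 0], [0, 0, 0]], [[0, 0, 0], [0, 0, 0]]])

```text
time_s: 5.5
ee_pos: [0.5945, -0.0524, 0.1506]
tcp_rot: [[0.973, 0.232, 0.001], [0.232, -0.973, 0.001], [0.001, -0.001, -1.0]]
wrist_force: [0.2, 3.8, 2.4]
width: -0.0002
```

step_arm(increments=[[[0, 0.4, 0], [0, 0, 0]], [[0, 0.4, 0], [0, 0, 0]], [[0, 0.4, 0], [0, 0, 0]], [[0, 0, 0], [0, 0, 0]], [[0, 0, 0], [0, 0, 0]]])

```text
time_s: 5.92
ee_pos: [0.5967, -0.0613, 0.1513]
tcp_rot: [[0.972, 0.235, 0.0], [0.235, -0.972, 0.005], [0.001, -0.005, -1.0]]
wrist_force: [-2.4, 8.7, 6.6]
width: 0.0002
```

```bash
python3 - <<'E'
from h import *
s,w=look("w3")
c=vision.capture("scene");cv2.imwrite("pics/s3.png",cv2.resize(c["img"][150:330,110:350],None,fx=3.3,fy=3.3,interpolation=cv2.INTER_CUBIC))
E
```

```text
t 5.9167 tcp clamp mm [-46.   -0.  151.3] F ex 9.0 ey 0.3 z 6.6
```

View pics/s3.png

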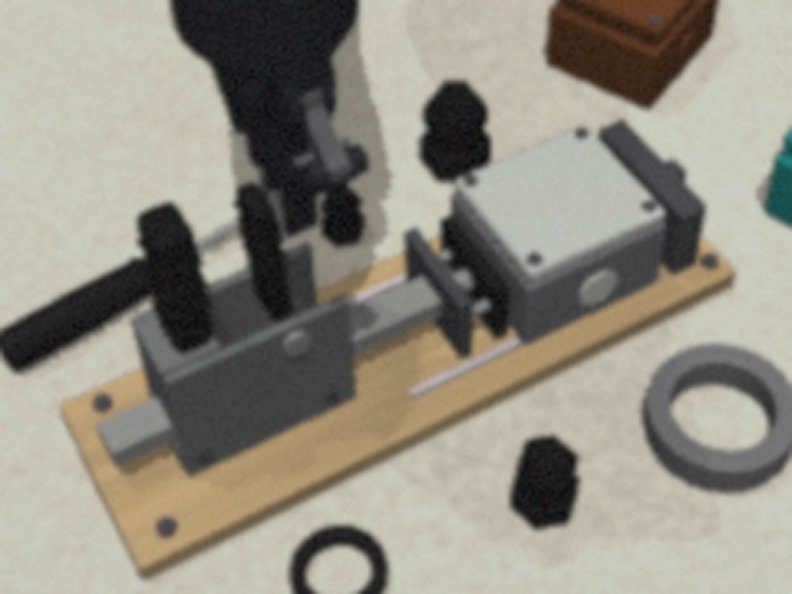

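View pics/w3.png

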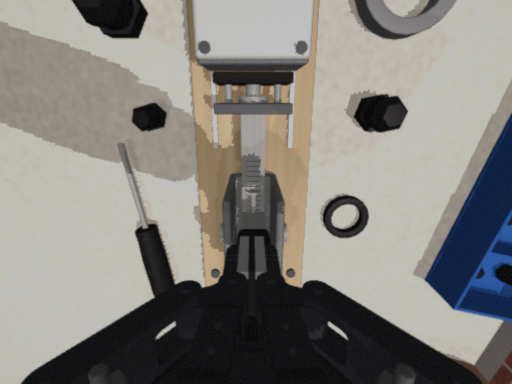

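step_arm(increments=[[[0, 0.3, 0], [0, 0, 0]], [[0, 0.3, 0], [0, 0, 0]], [[0, 0.3, 0], [0, 0, 0]], [[0, 0, 0], [0, 0, 0]], [[0, 0, 0], [0, 0, 0]]])

```text
time_s: 6.43
ee_pos: [0.5988, -0.0697, 0.1512]
tcp_rot: [[0.972, 0.235, 0.0], [0.235, -0.972, 0.005], [0.001, -0.005, -1.0]]
wrist_force: [-2.6, 8.9, 5.4]
width: 0.0001
```

```bash
cat >> h.py <<'E'
def prof(w,z=.061):
    g=cv2.cvtColor(w["img"],cv2.COLOR_BGR2GRAY).astype(np.float32)
    xs=np.arange(.015,.085,.0005); ys=np.r_[np.arange(-.023,-.014,.001),np.arange(.014,.023,.001)]
    P=np.array([[proj(w,O+ex*x+ey*y+[0,0,z]) for y in ys] for x in xs],np.float32)
    v=cv2.remap(g,P[...,0],P[...,1],cv2.INTER_LINEAR).mean(1)
    d=np.gradient(cv2.GaussianBlur(v[:,None],(1,5),1)[:,0])
    k=[i for i in range(2,len(xs)-2) if abs(d[i])>4 and abs(d[i])==max(abs(d[i-2:i+3]))]
    def sub(i):
        a,b,c=abs(d[i-1:i+2]); return xs[i]+.0005*.5*(a-c)/(a-2*b+c)
    print("edges mm@z%g:"%z,[(round(sub(i)*1000,1),round(float(d[i]),0)) for i in k])
E
python3 - <<'E'
from h import *
s,w=look("w4"); prof(w,.061);prof(w,.076)
E
```

```text
t 6.4333 tcp clamp mm [-5.460e+01 -1.000e-01  1.512e+02] F ex 9.2 ey 0.5 z 5.4
edges mm@z0.061: [(np.float64(30.7), -20.0), (np.float64(39.7), 9.0), (np.float64(51.2), -18.0), (np.float64(62.6), 13.0), (np.float64(66.8), 15.0)]
edges mm@z0.076: [(np.float64(30.6), -22.0), (np.float64(38.9), 11.0), (np.float64(49.3), -19.0), (np.float64(60.3), 14.0), (np.float64(64.3), 16.0)]
```

step_arm(increments=[[[0, 0.3, 0], [0, 0, 0]], [[0, 0.2, 0], [0, 0, 0]], [[0, 0, 0], [0, 0, 0]], [[0, 0, 0], [0, 0, 0]], [[0, 0, 0], [0, 0, 0]]])

```text
time_s: 6.9
ee_pos: [0.599, -0.0707, 0.1512]
tcp_rot: [[0.971, 0.238, -0.002], [0.238, -0.971, 0.012], [0.001, -0.013, -1.0]]
wrist_force: [-5.6, 17.3, 8.2]
width: 0.0
```

```bash
python3 - <<'E'
from h import *
s,w=look("w5"); prof(w,.061);prof(w,.076)
E
```

```text
t 6.9 tcp clamp mm [-55.7  -0.  151.2] F ex 18.1 ey 1.4 z 8.2
edges mm@z0.061: [(np.float64(30.6), -25.0), (np.float64(40.0), 11.0), (np.float64(51.5), -18.0), (np.float64(62.7), 13.0), (np.float64(67.0), 16.0)]
edges mm@z0.076: [(np.float64(30.3), -26.0), (np.float64(39.1), 12.0), (np.float64(49.8), -18.0), (np.float64(60.3), 14.0), (np.float64(64.3), 16.0)]
```

Full squeeze reached: the force jumped to 18 N and the jaw front is at 40 mm. I'll release fully and squeeze again.

step_arm(increments=[[[0, -1.5, 0], [0, 0, 0]], [[0, -1.5, 0], [0, 0, 0]], [[0, -1.0, 0], [0, 0, 0]], [[0, 0, 0], [0, 0, 0]], [[0, 0, 0], [0, 0, 0]]])

```text
time_s: 7.37
ee_pos: [0.5907, -0.0382, 0.1501]
tcp_rot: [[0.972, 0.234, -0.0], [0.234, -0.972, -0.001], [-0.001, 0.001, -1.0]]
wrist_force: [1.1, -0.0, 0.2]
width: 0.0003
```

```bash
python3 - <<'E'
from h import *
s,w=look("w6"); prof(w,.061);prof(w,.076)
E
```

```text
t 7.3667 tcp clamp mm [-22.1   0.5 150.1] F ex -0.3 ey -1.1 z 0.2
edges mm@z0.061: [(np.float64(31.0), -18.0), (np.float64(38.7), -12.0), (np.float64(43.1), 13.0), (np.float64(53.6), -26.0), (np.float64(62.0), 17.0), (np.float64(64.4), 15.0)]
edges mm@z0.076: [(np.float64(33.1), -19.0), (np.float64(40.3), -12.0), (np.float64(44.3), 15.0), (np.float64(54.2), -26.0), (np.float64(62.0), 18.0), (np.float64(64.3), 16.0)]
```

step_arm(increments=[[[0, 1.0, 0], [0, 0, 0]], [[0, 0.7, 0], [0, 0, 0]], [[0, 0.5, 0], [0, 0, 0]], [[0, 0.5, 0], [0, 0, 0]], [[0, 0.5, 0], [0, 0, 0]]])

```text
time_s: 7.83
ee_pos: [0.598, -0.0672, 0.1509]
tcp_rot: [[0.972, 0.234, -0.0], [0.234, -0.972, 0.008], [0.001, -0.008, -1.0]]
wrist_force: [-2.9, 11.0, 5.6]
width: -0.0003
```

step_arm(increments=[[[0, 0.4, 0], [0, 0, 0]], [[0, 0.4, 0], [0, 0, 0]], [[0, 0, 0], [0, 0, 0]], [[0, 0, 0], [0, 0, 0]], [[0, 0, 0], [0, 0, 0]]])

```text
time_s: 8.25
ee_pos: [0.5988, -0.0708, 0.1507]
tcp_rot: [[0.972, 0.237, -0.003], [0.237, -0.971, 0.015], [0.001, -0.015, -1.0]]
wrist_force: [-5.2, 20.0, 7.9]
width: 0.0001
```

```bash
python3 - <<'E'
from h import *
s,w=look("w7"); prof(w,.061);prof(w,.076)
E
```

```text
t 8.25 tcp clamp mm [-55.7   0.2 150.7] F ex 20.7 ey 0.4 z 7.9
edges mm@z0.061: [(np.float64(34.5), -29.0), (np.float64(36.6), 10.0), (np.float64(44.4), 10.0), (np.float64(52.5), -13.0), (np.float64(54.6), -17.0), (np.float64(57.1), 4.0), (np.float64(65.6), 14.0), (np.float64(70.2), 15.0)]
edges mm@z0.076: [(np.float64(33.9), -31.0), (np.float64(36.0), 10.0), (np.float64(43.1), 11.0), (np.float64(50.8), -14.0), (np.float64(52.7), -16.0), (np.float64(55.1), 4.0), (np.float64(63.0), 14.0), (np.float64(67.3), 16.0)]
```

View pics/w7.png

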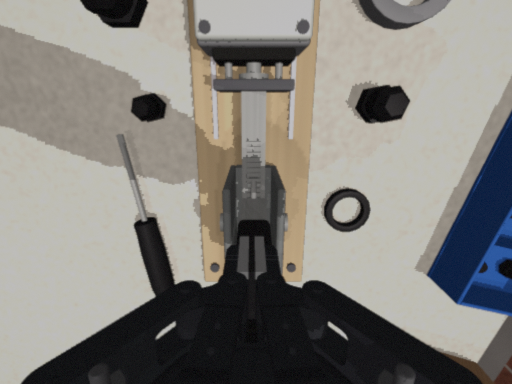

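The second squeeze gave one tooth: the jaw went from 40 to 44.4 mm and the box slid about 3 mm. The box has about 4.7 mm left to the stop and the jaw target is about 53.5, so I need two more teeth.

step_arm(increments=[[[0, -1.5, 0], [0, 0, 0]], [[0, -1.5, 0], [0, 0, 0]], [[0, -1.0, 0], [0, 0, 0]], [[0, 0, 0], [0, 0, 0]], [[0, 0, 0], [0, 0, 0]]])

```text
time_s: 8.72
ee_pos: [0.5908, -0.0386, 0.1502]
tcp_rot: [[0.972, 0.233, -0.0], [0.233, -0.972, -0.001], [-0.0, 0.001, -1.0]]
wrist_force: [0.4, 0.4, -0.8]
width: 0.0001
```

step_arm(increments=[[[0, 1.0, 0], [0, 0, 0]], [[0, 0.7, 0], [0, 0, 0]], [[0, 0.5, 0], [0, 0, 0]], [[0, 0.4, 0], [0, 0, 0]], [[0, 0, 0], [0, 0, 0]]])

```text
time_s: 9.13
ee_pos: [0.5969, -0.0624, 0.1509]
tcp_rot: [[0.973, 0.233, -0.0], [0.233, -0.973, 0.006], [0.001, -0.006, -1.0]]
wrist_force: [-3.1, 9.5, 4.4]
width: -0.0002
```

```bash
python3 - <<'E'
from h import *
s,w=look("w8"); prof(w,.061);prof(w,.076)
E
```

```text
t 9.1333 tcp clamp mm [-4.710e+01  1.000e-01  1.509e+02] F ex 9.9 ey 0.8 z 4.4
edges mm@z0.061: [(np.float64(36.6), -19.0), (np.float64(45.7), 8.0), (np.float64(55.7), -20.0), (np.float64(66.1), 15.0), (np.float64(70.3), 15.0)]
edges mm@z0.076: [(np.float64(36.6), -20.0), (np.float64(44.9), 9.0), (np.float64(54.3), -21.0), (np.float64(64.1), 16.0), (np.float64(68.0), 17.0)]
```

step_arm(increments=[[[0, 0.3, 0], [0, 0, 0]], [[0, 0.3, 0], [0, 0, 0]], [[0, 0, 0], [0, 0, 0]], [[0, 0, 0], [0, 0, 0]], [[0, 0, 0], [0, 0, 0]]])

```text
time_s: 9.6
ee_pos: [0.5981, -0.0675, 0.1509]
tcp_rot: [[0.972, 0.234, -0.0], [0.234, -0.972, 0.006], [0.001, -0.006, -1.0]]
wrist_force: [-2.3, 9.9, 4.8]
width: -0.0
```

```bash
python3 - <<'E'
from h import *
s,w=look("w9"); prof(w,.061);prof(w,.076)
E
```

```text
t 9.6 tcp clamp mm [-5.230e+01  1.000e-01  1.509e+02] F ex 10.2 ey -0.0 z 4.8
edges mm@z0.061: [(np.float64(37.9), -27.0), (np.float64(39.9), 9.0), (np.float64(47.6), 11.0), (np.float64(57.4), -18.0), (np.float64(68.4), 14.0), (np.float64(72.7), 15.0)]
edges mm@z0.076: [(np.float64(37.4), -28.0), (np.float64(39.4), 9.0), (np.float64(46.4), 12.0), (np.float64(55.6), -18.0), (np.float64(58.0), 4.0), (np.float64(65.9), 15.0), (np.float64(70.0), 16.0)]
```

step_arm(increments=[[[0, 0.4, 0], [0, 0, 0]], [[0, 0.4, 0], [0, 0, 0]], [[0, 0, 0], [0, 0, 0]], [[0, 0, 0], [0, 0, 0]], [[0, 0, 0], [0, 0, 0]]])

```text
time_s: 10.07
ee_pos: [0.5988, -0.0708, 0.1508]
tcp_rot: [[0.972, 0.237, -0.003], [0.237, -0.971, 0.015], [0.001, -0.015, -1.0]]
wrist_force: [-5.8, 20.4, 8.5]
width: -0.0002
```

```bash
python3 - <<'E'
from h import *
s,w=look("w10"); prof(w,.061);prof(w,.076)
E
```

```text
t 10.0667 tcp clamp mm [-5.570e+01  1.000e-01  1.508e+02] F ex 21.2 ey 0.9 z 8.5
edges mm@z0.061: [(np.float64(38.2), -28.0), (np.float64(40.7), 13.0), (np.float64(49.0), 13.0), (np.float64(56.0), -12.0), (np.float64(58.5), -17.0), (np.float64(61.2), 4.0), (np.float64(70.1), 14.0), (np.float64(74.7), 16.0)]
edges mm@z0.076: [(np.float64(37.5), -30.0), (np.float64(39.8), 13.0), (np.float64(47.4), 13.0), (np.float64(54.1), -13.0), (np.float64(56.4), -16.0), (np.float64(59.0), 4.0), (np.float64(67.1), 14.0), (np.float64(71.5), 17.0)]
```

step_arm(increments=[[[0, -1.5, 0], [0, 0, 0]], [[0, -1.5, 0], [0, 0, 0]], [[0, -1.0, 0], [0, 0, 0]], [[0, 0, 0], [0, 0, 0]], [[0, 0, 0], [0, 0, 0]]])

```text
time_s: 10.53
ee_pos: [0.5908, -0.0386, 0.1502]
tcp_rot: [[0.972, 0.233, -0.0], [0.233, -0.972, -0.001], [-0.0, 0.001, -1.0]]
wrist_force: [0.3, 0.1, -0.2]
width: -0.0002
```

```bash
python3 - <<'E'
from h import *
s,w=look("w11"); prof(w,.061);prof(w,.076)
E
```

```text
t 10.5333 tcp clamp mm [-22.5   0.4 150.2] F ex 0.0 ey -0.3 z -0.2
edges mm@z0.061: [(np.float64(40.0), -17.0), (np.float64(47.6), -12.0), (np.float64(50.0), 13.0), (np.float64(61.3), -26.0), (np.float64(69.7), 16.0), (np.float64(72.7), 15.0)]
edges mm@z0.076: [(np.float64(41.5), -18.0), (np.float64(48.5), -12.0), (np.float64(50.9), 15.0), (np.float64(61.3), -26.0), (np.float64(69.2), 17.0), (np.float64(72.0), 16.0)]
```

step_arm(increments=[[[0, 1.0, 0], [0, 0, 0]], [[0, 0.7, 0], [0, 0, 0]], [[0, 0.5, 0], [0, 0, 0]], [[0, 0.4, 0], [0, 0, 0]], [[0, 0.4, 0], [0, 0, 0]]])

```text
time_s: 11.0
ee_pos: [0.5975, -0.0652, 0.151]
tcp_rot: [[0.972, 0.234, -0.001], [0.234, -0.972, 0.008], [0.001, -0.008, -1.0]]
wrist_force: [-3.7, 11.7, 6.5]
width: -0.0002
```

```bash
python3 - <<'E'
from h import *
s,w=look("w12"); prof(w,.061);prof(w,.076)
E
```

```text
t 11.0 tcp clamp mm [-5.00e+01  1.00e-01  1.51e+02] F ex 12.2 ey 0.9 z 6.5
edges mm@z0.061: [(np.float64(41.1), -28.0), (np.float64(51.2), 11.0), (np.float64(59.9), -18.0), (np.float64(70.9), 14.0), (np.float64(75.3), 15.0)]
edges mm@z0.076: [(np.float64(40.5), -30.0), (np.float64(42.6), 11.0), (np.float64(49.9), 11.0), (np.float64(58.1), -18.0), (np.float64(68.3), 15.0), (np.float64(72.5), 16.0)]
```

step_arm(increments=[[[0, 0.4, 0], [0, 0, 0]], [[0, 0.3, 0], [0, 0, 0]], [[0, 0.3, 0], [0, 0, 0]], [[0, 0, 0], [0, 0, 0]], [[0, 0, 0], [0, 0, 0]]])

```text
time_s: 11.47
ee_pos: [0.5988, -0.0708, 0.1508]
tcp_rot: [[0.972, 0.237, -0.003], [0.237, -0.971, 0.015], [0.001, -0.015, -1.0]]
wrist_force: [-5.8, 20.6, 7.8]
width: -0.0001
```

```bash
python3 - <<'E'
from h import *
s,w=look("w13"); prof(w,.061);prof(w,.076)
cv2.imwrite("pics/w13z.png",cv2.resize(w["img"][0:130,170:340],None,fx=4,fy=4,interpolation=cv2.INTER_CUBIC))
c=vision.capture("scene");cv2.imwrite("pics/s13.png",cv2.resize(c["img"][150:330,110:350],None,fx=3.3,fy=3.3,interpolation=cv2.INTER_CUBIC))
c=vision.capture("top");cv2.imwrite("pics/t13.png",cv2.resize(c["img"][150:250,185:285],None,fx=6,fy=6,interpolation=cv2.INTER_CUBIC))
E
```

```text
t 11.4667 tcp clamp mm [-5.570e+01  1.000e-01  1.508e+02] F ex 21.4 ey 0.9 z 7.8
edges mm@z0.061: [(np.float64(42.1), -22.0), (np.float64(45.3), 11.0), (np.float64(53.0), 12.0), (np.float64(56.8), -10.0), (np.float64(59.6), -18.0), (np.float64(62.2), 5.0), (np.float64(71.1), 12.0), (np.float64(75.7), 15.0)]
edges mm@z0.076: [(np.float64(41.1), -24.0), (np.float64(44.0), 12.0), (np.float64(51.2), 13.0), (np.float64(54.8), -12.0), (np.float64(57.4), -17.0), (np.float64(68.1), 13.0), (np.float64(72.5), 16.0)]
```

View pics/w13z.png

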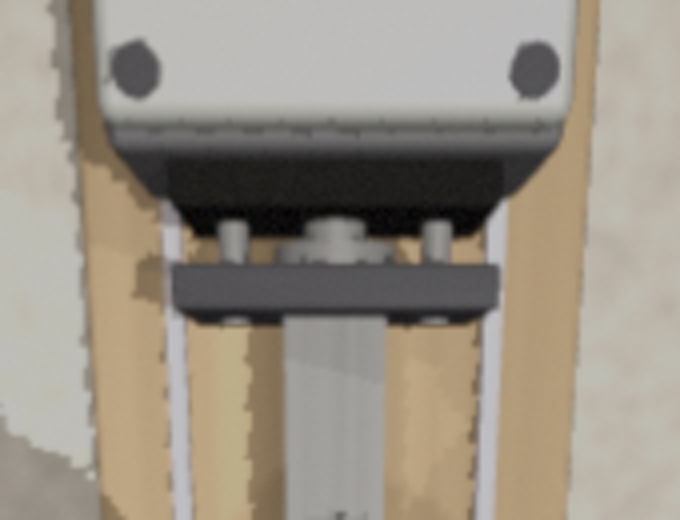

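View pics/s13.png

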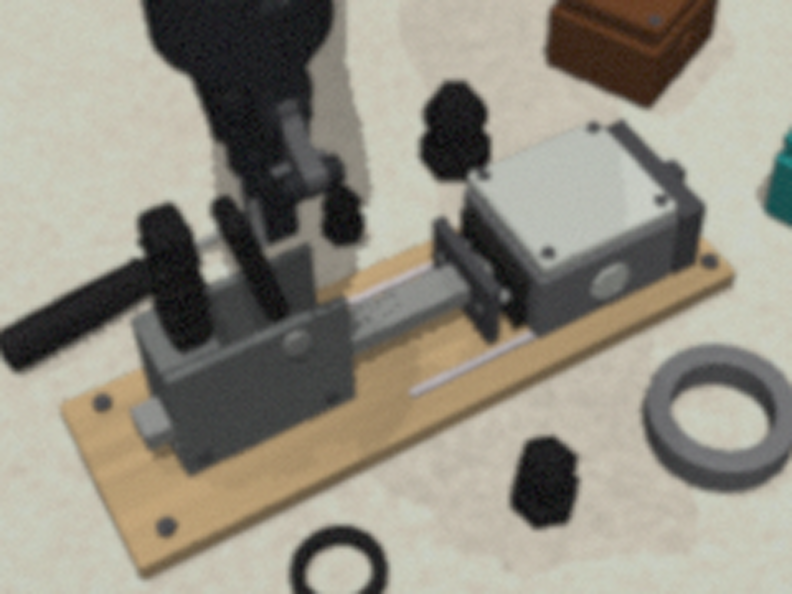

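View pics/t13.png

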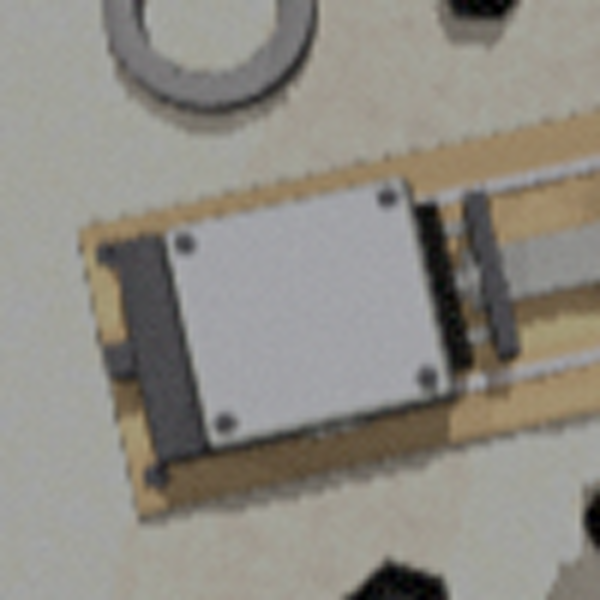

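All three views agree. The box is flat against the stop, the lid is seated and level, and the jaw-pad gap has shrunk from about 14 to about 9 mm, which is roughly 5 mm of pad compression. The trigger is held at its stop with 21 N, so I'm handing in.

```bash
python3 - <<'E'
from h import *
print(job.finish_job()); s=monitor.state();print(s["time_s"],cl(s["ee_pos"]),s["wrist_force"])
E
```

```text
the job is handed in; nothing more can be done
None
the job is handed in; nothing more can be done
```

The job is done and handed in at about 11.6 s of the 64 s allowed. The lid is home and the box is gripped against the end stop. The trigger was held squeezed at its stop, with the robot clear of the box.

- **Lid:** I pressed it with the closed fingertips until it stalled. The tips were then 76 mm above the table, the seated height, with 26 N pushing back.
- **Clamp:** I gave four full squeezes on the trigger front, with full releases in between. They moved the jaw about 8, 4.5, 4.5 and 4 mm.
- **Last checks:** The box and lid stood flush and square against the stop.
    - **Pad compression:** about 4.6 to 5.3 mm from the wrist camera, the top camera and the jaw position, inside the 2.5 to 10.5 mm band. A fifth squeeze would have brought it close to the crush limit.
    - **Trigger:** held at its stop with about 21 N.
    - **Small parts:** not touched.

No check failed or disagreed beyond about 1 mm. I had no force reading at the pad itself, so the firm grip rests on the camera measurements. The state could not be read after handing in.

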